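# Find the heavier specimen pot and present it

## Robot

A 6-joint arm with a two-finger parallel gripper is mounted at the origin on a cart in front of the work surface, level with it; the furniture and walls round the work are solid. World frame = base frame: x ahead of the robot, y to its left, z up, the work surface at z = 0. Lengths are in m, angles in rad, forces in N, time in s.
With the tool pointing down it reaches from about 0.275 to 0.825 m from the base axis. Payload 4.9 kg.
Tool frame: the origin (TCP) lies midway between the tips of the shut fingers; the grasp point (between the pads) lies 19 mm behind it (grip_point_offset is the distance from the TCP to the grasp point, in m); z points along the fingers, y is the line along which they close (so a half turn about z gives the same grasp; the last joint's range is limited). The gripper opens to 85 mm and grips with 20 to 120 N. Pads are 22 mm wide; open, the fingers measure 114 mm over their backs; the gripper's body (76 mm by 85 mm) begins 54 mm behind the grasp point. The pads swing forward as they close: fully open they stand 13 mm farther back than shut.
Start: joints at [-1.419, 0.326, -0.193, 1.052, 0, 1.437], TCP at [0.155, -0.528, 0.231] pointing down, gripper open.
Joint ranges: [-2.65, 2.65], [-0.97, 1.79], [-1.3, 1.35], [-1.93, 2.1], [-1.47, 1.37], [-3.14, 3.14]. Speed limits (rad/s): [2.57, 2.57, 3.14, 3.14, 3.14, 3.14].

## Interface

Orientations are given as a rotation vector (axis times angle).
In Python, from cell import * gives the robot as it stands. Calls block until the motion is done:
- movep(position, orientation): joint-space move of the TCP to a pose.
- move_l(position, velocity=0.15, rot=None, until_force=None): straight line of the TCP; rot=None keeps the orientation; velocity is the mean speed in m/s. With until_force (N) it stops when the force on the tool has changed by that much, and returns True; else False.
- set_joints(angles): joint-space move.
- let_go() and grab(newtons=None): open the fingers fully, or close them until they stop; newtons is the grip in N (None keeps the last).
- sleep(seconds).
- ik(position, orientation): joint angles nearest the present ones, or None.
- get_state(): the state.
- grab_frame(name): name is "scene" or "top" or "wrist"; returns a dict with "img" (384x512x3 uint8, red, green, blue), "fx", "fy", "cx", "cy" (pixels), "cam_to_world" (4x4, takes a point from camera to world coordinates); the wrist camera has in their place "T_tool_cam" (4x4, takes a point from camera to tool coordinates, whose origin is the TCP and whose axes are the flange's). Camera axes: x right, y down, z forward; pixel columns grow to the right and rows downward; lengths in m; the calibration is good to about 2 mm. The wrist camera is an equidistant fisheye: a pixel r from the principal point sees the ray r / f radians off the axis. A picture is of the moment at which its call begins: read the wrist's pose just before it. There is no depth.
A pose or a line that the arm cannot do raises MotionError and nothing moves.
- sign_off(): hands the job in; it is judged then, once.
Trained networks look in the newest picture that a camera, given by its name, has taken for a name from the list of things; names that differ only in an ending like _2 or _b are one class to them, and where a whole thing is asked for, a point or a joint stands for the part that bears it (a point fixed in the world has none). Each returns a list of dicts, best first, with "score" (0 to 1); they miss things now and then, are a little off and sometimes report something else, mostly with a low value. They report only what shows in the picture. A call takes as long as a camera call. They do not tell look-alikes from the thing itself.
- spot_in(camera, name): "centre" ([column, row] in pixels, amid what is visible of it).
- silhouettes(camera, name): "mask" (384x512 bool, what is visible of it) and "centre" ([column, row] in pixels, amid what is visible of it).
- tip_of(camera, name): "centre" ([column, row] in pixels: a listed point, or the origin of a listed thing).
The state is a dict: "clock": time; "q": joint angles; "joint_velocities": joint speeds; "tau": joint torques, N m; "position": TCP position; "eef_rot": TCP orientation; "contact_force": force on the tool from outside, world axes, zero at the start; "wrist_torque": the same for the moment, N m; "finger_gap": opening from 0.0 (shut) to 1.0 (fully open); "grasp_force": force on a finger pad.
Only numpy, scipy, OpenCV 4.12 (cv2) and the standard library are available. Lean on these libraries where they do the work, as an engineer would, in place of code of your own. Each camera call takes 0.05 s, during which the arm holds its last target. There are 200 camera calls.

## Task

One of the two identical capped metal specimen pots holds a steel specimen, the other a light resin one. Lift both pots clear of the bench, one after the other, to feel which is heavier; stand the lighter one back upright where it was, and finish holding the heavier one upright in the gripper about 10 cm above the middle of the grey foam pad, without putting it down or letting go. Do not drop or tip over a pot, and leave the other things on the bench where they are.

Things in the scene. Friction and masses are not known exactly. Their poses are not given: they have to be found in the camera images.
- pot_a_centre (a point): centre (half-way up, 33 mm above the underside) of one of two outwardly identical closed metal specimen pots: upright cylinder 50 mm dia., 66 mm tall, with a fixed knurled cap of the same width as its top 12 mm; z axis along the pot, up. Stands on the bench, in front of the foam pad
- pot_b_centre (a point): centre (half-way up, 33 mm above the underside) of one of two outwardly identical closed metal specimen pots: upright cylinder 50 mm dia., 66 mm tall, with a fixed knurled cap of the same width as its top 12 mm; z axis along the pot, up. Stands on the bench, in front of the foam pad
- pot_a: the pot of pot_a_centre; origin at the centre of its underside. Weighs 0.15 to 0.7 kg with the hidden specimen (the rules call the steel one core_steel), which has about 2 mm of play inside; which of the two pots is heavier changes from start to start, and they differ by at least 0.2 kg
- pot_b: the pot of pot_b_centre; origin at the centre of its underside. Weighs 0.15 to 0.7 kg with the hidden specimen (the rules call the steel one core_steel), which has about 2 mm of play inside; which of the two pots is heavier changes from start to start, and they differ by at least 0.2 kg
- foam_pad: grey foam slab lying flat, fixed to the bench, 170 x 190 mm, 16 mm thick; origin at the centre of its underside
- pad_middle (a point): middle of the foam pad's upper face, 16 mm above the bench
- vial: white screw-cap vial, upright, 26 mm dia., 54 mm tall; origin at the centre of its underside; a bystander
- specimen_mount: black resin disc, 30 mm dia., 16 mm tall; origin at the centre of its underside; a bystander
- reference_block: flat grey steel disc, 60 mm dia., 11 mm tall; origin at the centre of its underside; a bystander
- dropper_bottle: small dropper bottle with black teat, upright, 38 mm dia., 118 mm tall; origin at the centre of its underside; a bystander
Things that resemble listed ones, but are neither listed nor needed, are in the scene too. What is shaped like the pot_b but blue is not meant.

How it is judged:
On the way, in this order (a step that is already met when the one before it is completed fails the run):
1. the lighter pot has been lifted clear of the bench (by 25 mm or more) in the fingers (((distance between core_steel_center and pot_a_centre below 0.05 m and height (world z) of pot_b_centre above 0.058 m and contact force between pot_b and the fingers above 0.5 N) or (distance between core_steel_center and pot_b_centre below 0.05 m and height (world z) of pot_a_centre above 0.058 m and contact force between pot_a and the fingers above 0.5 N))), for 0.2 s.
2. the lighter pot stands upright back in its place (within 50 mm), let go, and the heavier one is lifted clear of the bench in the fingers (((distance between core_steel_center and pot_a_centre below 0.05 m and height (world z) of pot_a_centre above 0.058 m and contact force between pot_a and the fingers above 0.5 N and distance of pot_b_centre from where it was at the start of the episode below 0.05 m and height (world z) of pot_b_centre below 0.037 m and angle between pot_b_centre's own z axis and vertical below 0.12 rad and contact force between pot_b and the arm below 0.1 N and contact force between pot_b and the fingers below 0.1 N) or (distance between core_steel_center and pot_b_centre below 0.05 m and height (world z) of pot_b_centre above 0.058 m and contact force between pot_b and the fingers above 0.5 N and distance of pot_a_centre from where it was at the start of the episode below 0.05 m and height (world z) of pot_a_centre below 0.037 m and angle between pot_a_centre's own z axis and vertical below 0.12 rad and contact force between pot_a and the arm below 0.1 N and contact force between pot_a and the fingers below 0.1 N))), for 0.2 s.
At the end, for the whole second after the job is handed in: Heavier pot held still in the fingers, upright within 0.25 rad, centre within 50 mm (horizontally) of the pad's middle, underside 46 to 201 mm above the pad; lighter pot let go, upright (0.12 rad) on the bench within 50 mm of where it began (((distance between core_steel_center and pot_a_centre below 0.05 m and horizontal distance between pot_a_centre and pad_middle below 0.05 m and height (world z) of pot_a_centre between 0.095 and 0.25 m and angle between pot_a_centre's own z axis and vertical below 0.25 rad and contact force between pot_a and the fingers above 1 N and contact force between pot_a and foam_pad below 0.1 N and linear speed of pot_a below 0.04 m/s and distance of pot_b_centre from where it was at the start of the episode below 0.05 m and height (world z) of pot_b_centre below 0.037 m and angle between pot_b_centre's own z axis and vertical below 0.12 rad and contact force between pot_b and the arm below 0.1 N and contact force between pot_b and the fingers below 0.1 N and linear speed of pot_b below 0.02 m/s) or (distance between core_steel_center and pot_b_centre below 0.05 m and horizontal distance between pot_b_centre and pad_middle below 0.05 m and height (world z) of pot_b_centre between 0.095 and 0.25 m and angle between pot_b_centre's own z axis and vertical below 0.25 rad and contact force between pot_b and the fingers above 1 N and contact force between pot_b and foam_pad below 0.1 N and linear speed of pot_b below 0.04 m/s and distance of pot_a_centre from where it was at the start of the episode below 0.05 m and height (world z) of pot_a_centre below 0.037 m and angle between pot_a_centre's own z axis and vertical below 0.12 rad and contact force between pot_a and the arm below 0.1 N and contact force between pot_a and the fingers below 0.1 N and linear speed of pot_a below 0.02 m/s))); the arm keeps its last pose, push and grip.
It fails at once if a pot is tipped over (leans more than 0.7 rad) (angle between any of pot_a_centre, pot_b_centre's own z axis and vertical above 0.7 rad).
It fails at once if a pot is dropped (falls untouched by the fingers faster than 0.5 m/s, a drop of over 13 mm) ((linear speed of pot_a above 0.5 m/s and contact force between pot_a and the fingers below 0.05 N) or (linear speed of pot_b above 0.5 m/s and contact force between pot_b and the fingers below 0.05 N)).
It fails at once if a bystander is moved by more than 30 mm (distance of any of vial, specimen_mount, reference_block, dropper_bottle from where it was at the start of the episode above 0.03 m).
It also fails if it takes over 72 s, if anything falls off the work surface, if the arm or the gripper's body presses on something with over 40 N, if the wrist force passes 120 N, or if a joint passes its speed limit or range.

## Working session

There is one attempt and no reset: what is moved stays moved. The work goes in short steps, each a Python script; the robot and the scene stay as the last script left them, time stands still between calls to the robot, and variables do not carry over. Pictures are saved under pics/ and viewed, at most 10 in all, crops included, and the job is handed in when it is done.

```bash
mkdir -p pics
cat > h.py <<'E'
from cell import *
import numpy as np, cv2
def ray_pt(f,c,z):
    d=np.array([(c[0]-f["cx"])/f["fx"],(c[1]-f["cy"])/f["fy"],1.]); T=np.array(f["cam_to_world"])
    d=T[:3,:3]@d; o=T[:3,3]; return o+d*(z-o[2])/d[2]
def proj(f,p):
    T=np.linalg.inv(np.array(f["cam_to_world"])); q=T[:3,:3]@p+T[:3,3]
    return [f["fx"]*q[0]/q[2]+f["cx"],f["fy"]*q[1]/q[2]+f["cy"]]
E
python3 - <<'E'
from h import *
Z=dict(pot_a_centre=.033,pad_middle=.016,foam_pad=0,vial=0,specimen_mount=0,reference_block=0,dropper_bottle=0)
ims=[]
for cam in("top","scene"):
    f=grab_frame(cam); ims.append(f["img"])
    print(cam,np.round(np.array(f["cam_to_world"])[:3,3],2))
    for n,z in Z.items():
        for r in tip_of(cam,n):
            if r["score"]>.2: print(n,round(r["score"],2),np.round(r["centre"]),np.round(ray_pt(f,r["centre"],z),3))
for n,i in zip(("top","scene"),ims): cv2.imwrite(f"pics/{n}.png",cv2.cvtColor(cv2.resize(i,None,fx=1.5,fy=1.5),cv2.COLOR_RGB2BGR))
E
```

```text
top [0.35 0.01 1.19]
pot_a_centre 0.61 [208. 208.] [0.472 0.169 0.033]
pad_middle 0.73 [264. 154.] [ 0.657 -0.012  0.016]
foam_pad 0.95 [262. 154.] [ 0.662 -0.003  0.   ]
vial 0.53 [196. 175.] [0.585 0.216 0.   ]
specimen_mount 0.53 [255. 220.] [0.436 0.015 0.   ]
reference_block 0.64 [359. 217.] [ 0.451 -0.332  0.   ]
dropper_bottle 0.49 [145. 166.] [0.613 0.39  0.   ]
scene [-0.08  0.43  0.83]
pot_a_centre 0.76 [223. 222.] [0.469 0.161 0.033]
pad_middle 0.66 [239. 165.] [ 0.661 -0.009  0.016]
pad_middle 0.58 [270. 209.] [0.445 0.012 0.016]
foam_pad 0.61 [237. 172.] [0.651 0.004 0.   ]
vial 0.68 [186. 213.] [0.581 0.229 0.   ]
specimen_mount 0.52 [271. 211.] [0.449 0.006 0.   ]
dropper_bottle 0.59 [130. 230.] [ 0.614  0.394 -0.   ]
dropper_bottle 0.22 [269. 213.] [0.446 0.014 0.   ]
```

View pics/top.png

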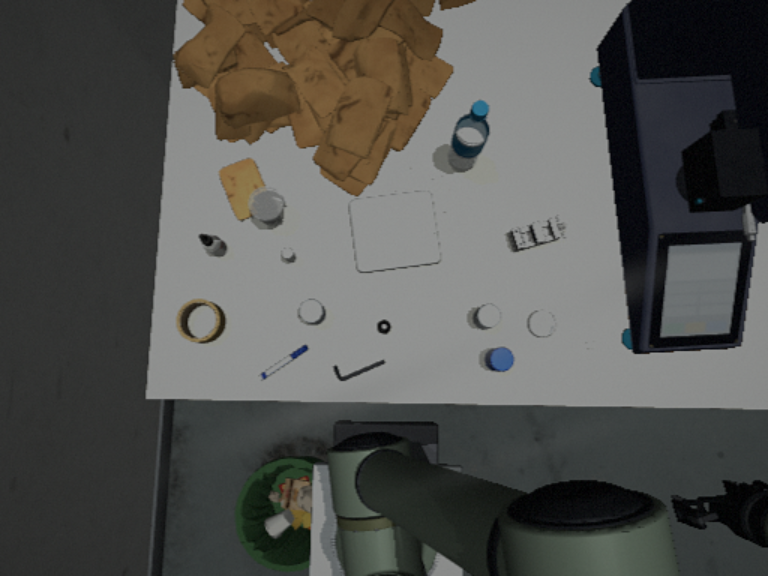

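View pics/scene.png

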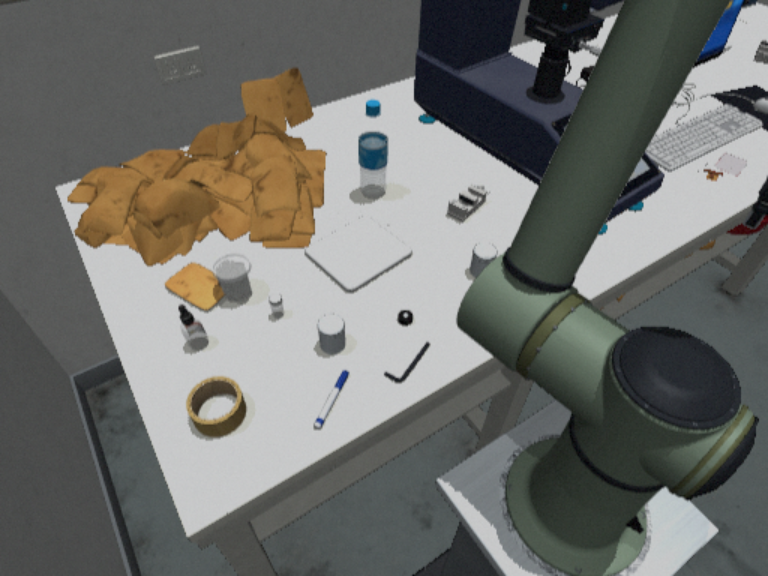

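The top view shows three pot-shaped things: (208,208), grey metal; (325,211), grey metal; and (333,239), blue. The first two fit and the blue one is excluded. The flat disc at (361,215) is the reference block, and the pad is at (263,154). I'll confirm with a crop and get positions from the masks.

Run:
```python
from h import *
s=get_state(); print(s["clock"],np.round(s["eef_rot"],3))
for cam in("top","scene"):
    f=grab_frame(cam)
    for r in silhouettes(cam,"pot_a")+spot_in(cam,"pot_a"):
        if r["score"]>.15: print(cam,round(r["score"],2),np.round(r["centre"],1),r["mask"].sum() if "mask" in r else "",np.round(ray_pt(f,r["centre"],.05 if cam=="top" else .036),3))
    if cam=="top":
        print(np.round(ray_pt(f,(325,210.7),.055),3),np.round(ray_pt(f,(333.5,239.5),.055),3))
        i=f["img"]; a=i[180:260,180:270]; b=i[180:260,300:390]
        cv2.imwrite("pics/crop.png",cv2.cvtColor(cv2.resize(np.hstack([a,b]),None,fx=4.4,fy=4.4,interpolation=cv2.INTER_CUBIC),cv2.COLOR_RGB2BGR))
```

```text
0.8 [3.11  0.447 0.   ]
top 0.8 [320.8 209.3] 245 [ 0.471 -0.195  0.05 ]
top 0.66 [208.  210.8] 196 [0.46  0.166 0.05 ]
top 0.57 [334.7 239.3] 233 [ 0.376 -0.238  0.05 ]
top 0.74 [324.4 208.6]  [ 0.473 -0.206  0.05 ]
top 0.69 [206.6 209.4]  [0.464 0.17  0.05 ]
top 0.63 [333.7 237.9]  [ 0.38  -0.235  0.05 ]
[ 0.466 -0.207  0.055] [ 0.375 -0.233  0.055]
scene 0.93 [220.6 221.9] 431 [0.471 0.168 0.036]
scene 0.72 [319.  173.8] 226 [ 0.469 -0.197  0.036]
scene 0.62 [219.  218.9]  [0.483 0.167 0.036]
scene 0.53 [317.5 174.6]  [ 0.469 -0.191  0.036]
```

View pics/crop.png

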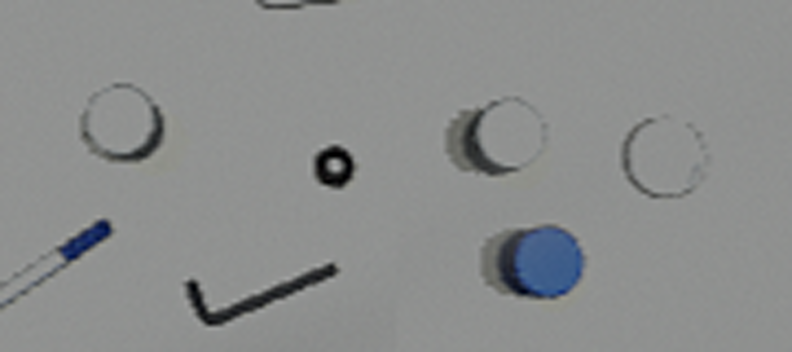

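Crop: left cap at (208,207.5) and right cap at (326,210) are plain grey metal. The blue one at (334,239) is the decoy. I'll move above the right pot, staying clear of the microscope, and refine with the wrist camera.

```bash
cat >> h.py <<'E'
from scipy.spatial.transform import Rotation as R
DOWN=[np.pi,0,0]
def wpt(s,f,c,z):
    d=np.array([c[0]-f["cx"],c[1]-f["cy"]]); r=np.hypot(*d); th=r/f["fx"]
    v=np.array([*(d/r*np.sin(th)),np.cos(th)]); T=np.array(f["T_tool_cam"]); Rw=R.from_rotvec(s["eef_rot"]).as_matrix()
    o=np.array(s["position"])+Rw@T[:3,3]; v=Rw@T[:3,:3]@v
    return o+v*(z-o[2])/v[2]
def wlook(name,tag):
    s=get_state(); f=grab_frame("wrist")
    for r in tip_of("wrist",name):
        if r["score"]>.15: print("tip",round(r["score"],2),np.round(r["centre"]),np.round(wpt(s,f,r["centre"],.033),3))
    for r in silhouettes("wrist",name):
        if r["score"]>.15: print("sil",round(r["score"],2),np.round(r["centre"]),r["mask"].sum(),np.round(wpt(s,f,r["centre"],.05),3))
    cv2.imwrite(f"pics/{tag}.png",cv2.cvtColor(f["img"],cv2.COLOR_RGB2BGR)); return s,f
E
python3 - <<'E'
from h import *
f=grab_frame("top"); print([np.round(ray_pt(f,c,.066),3) for c in((208,207.5),(326.4,210.2))])
move_l([.3,-.25,.25],.3,DOWN)
movep([.465,-.207,.2],DOWN)
s,f=wlook("pot_a_centre","w1")
print(s["clock"],np.round(s["position"],3),s["contact_force"],f["fx"],f["cx"],f["cy"])
print(np.round(f["T_tool_cam"],3))
E
```

```text
[array([0.469, 0.164, 0.066]), array([ 0.466, -0.209,  0.066])]
sil 0.73 [  7. 168.] 718 [0.476 0.126 0.05 ]
3.0917 [ 0.464 -0.208  0.2  ] [-0.28193858  0.69201016  0.50137858] 297.3186396354542 256.5185948426058 189.00331465837104
[[ 0.001 -0.949 -0.315  0.08 ]
 [ 1.     0.001  0.    -0.   ]
 [ 0.    -0.315  0.949 -0.142]
 [ 0.     0.     0.     1.   ]]
```

View pics/w1.png

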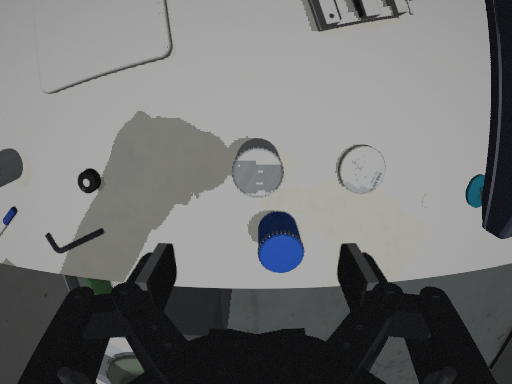

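The wrist view shows the right pot's cap centred at about (258,172). The blue decoy is at (280,252) and the reference block at (361,169). Next I'll compute the position and the clearances, then do a trial lift. The left pot gets weighed later.

```bash
cat >> h.py <<'E'
def pick(x,y,h=.02):
    let_go(); move_l([x,y,.13],.2,DOWN)
    hit=move_l([x,y,h],.08,until_force=6); s=get_state(); print("desc hit",hit,np.round(s["position"],3))
    if hit: return False
    sleep(.4); f0=np.mean([get_state()["contact_force"] for _ in range(1)],0)
    grab(60); s=get_state(); print("gap",s["finger_gap"],"grip",s["grasp_force"],np.round(s["contact_force"],2))
    move_l([x,y,h+.06],.08); sleep(.6)
    F=[]
    for _ in range(5): F.append(get_state()["contact_force"]); sleep(.05)
    s=get_state(); print("lift dF",np.round(np.mean(F,0)-f0,2),"gap",s["finger_gap"],"grip",s["grasp_force"],"t",s["clock"])
    return True
def place(x,y,h=.02):
    hit=move_l([x,y,h+.004],.06); 
    print("down",move_l([x,y,h-.001],.02,until_force=5)); sleep(.2); let_go(); sleep(.3)
    move_l([x,y,.16],.15)
E
python3 - <<'E'
from h import *
s=get_state(); f=grab_frame("wrist")
for c in((258,172),(280,252)): print(np.round(wpt(s,f,c,.066),3))
print(np.round(wpt(s,f,(361,168),.011),3))
x,y=(wpt(s,f,(258,172),.066)[:2]+np.array([.466,-.209]))/2
print(x,y)
np.savetxt("right.txt",[x,y])
if abs(x-.466)<.008 and abs(y+.209)<.008: pick(x,y)
E
```

```text
[ 0.47  -0.209  0.066]
[ 0.381 -0.233  0.066]
[ 0.461 -0.333  0.011]
0.4678562061979298 -0.20913845123028457
desc hit False [ 0.468 -0.209  0.02 ]
gap 0.5749096505992054 grip 62.09163307953986 [-0.42  2.79  4.23]
lift dF [ 0.19  0.35 -5.76] gap 0.578203676367196 grip 62.97718891167449 t 8.1167
```

The right pot weighs about 5.8 N, so it is probably the heavier. I'll put it back and weigh the left one.

Run:
```python
from h import *
x,y=np.loadtxt("right.txt"); place(x,y)
s=get_state(); print("empty",np.round(s["contact_force"],2))
move_l([.469,.164,.2],.3,DOWN)
s,f=wlook("pot_a_centre","w2"); print(s["clock"],np.round(s["position"],3))
```

```text
down True
empty [ 0.26  0.05 -0.61]Traceback (most recent call last):
  File "<stdin>", line 4, in <module>
cell.MotionError: the arm cannot follow that straight line within its joint ranges
```

Run:
```python
from h import *
print(np.round(get_state()["q"],2))
p=[.469,.164,.2]
for rv in (DOWN,[0,np.pi,0]): print(ik(p,rv))
movep(p,DOWN)
s,f=wlook("pot_a_centre","w2"); print(s["clock"],np.round(s["position"],3))
```

```text
[-0.56  0.32 -0.4   0.86 -0.    2.58]
[ 0.18770856  0.25337624 -0.37830815  0.93911193  0.         -2.95388409]
[ 0.18770856  0.25337624 -0.37830815  0.93911193  0.          0.18770856]
tip 0.82 [256. 169.] [0.469 0.164 0.033]
sil 0.64 [254. 173.] 2316 [0.47  0.167 0.05 ]
sil 0.2 [394.  40.] 10943 [0.614 0.023 0.05 ]
16.075 [0.469 0.164 0.2  ]
```

View pics/w2.png

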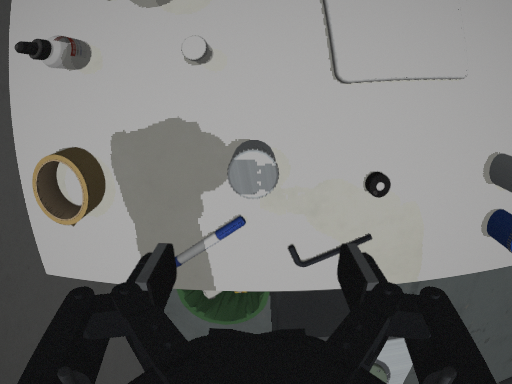

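The left pot's cap is centred at about (254,173), right below the gripper with clear space around it. Lifting it next, then putting it back.

Run:
```python
from h import *
s=get_state(); f=grab_frame("wrist"); p=wpt(s,f,(254,173),.066); print(np.round(p,3))
x,y=(p[:2]+np.array([.469,.164]))/2; np.savetxt("left.txt",[x,y])
if abs(x-.469)<.006 and abs(y-.164)<.006 and pick(x,y):
    print("F",np.round(get_state()["contact_force"],2))
    place(x,y)
s=get_state(); print("empty",np.round(s["contact_force"],2),s["clock"])
```

```text
[0.474 0.167 0.066]
desc hit False [0.472 0.165 0.02 ]
gap 0.5713509684149081 grip 62.367584116291255 [-0.74  1.64  5.27]
lift dF [-0.11 -0.22 -2.48] gap 0.5725420247530294 grip 62.21013794420287 t 21.1
F [ 0.4  -0.33 -0.81]
down True
empty [0.42 0.76 0.47] 24.5
```

The lift forces are about 5.8 N for the right pot and 2.5 N for the left, so the right one is heavier. The lighter left pot has been lifted and put back. I'll check it from here, then pick up the right pot and carry it over the pad.

Run:
```python
from h import *
s,f=wlook("pot_a_centre","w3")
move_l([*np.loadtxt("left.txt"),.2],.2)
x,y=np.loadtxt("right.txt")
movep([x,y,.2],DOWN); s,f=wlook("pot_a_centre","w4"); print(s["clock"],s["q"][5])
```

```text
sil 0.56 [255. 186.] 3131 [0.47  0.167 0.05 ]
sil 0.49 [414.  43.] 11916 [0.607 0.023 0.05 ]
sil 0.91 [ 10. 171.] 729 [0.476 0.118 0.05 ]
29.55 2.5770494760859117
```

```bash
python3 -c "
import cv2;cv2.imwrite('pics/w34.png',cv2.resize(cv2.hconcat([cv2.imread('pics/w3.png'),cv2.imread('pics/w4.png')]),None,fx=.78,fy=.78))"
```

```text
(no output)
```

View pics/w34.png

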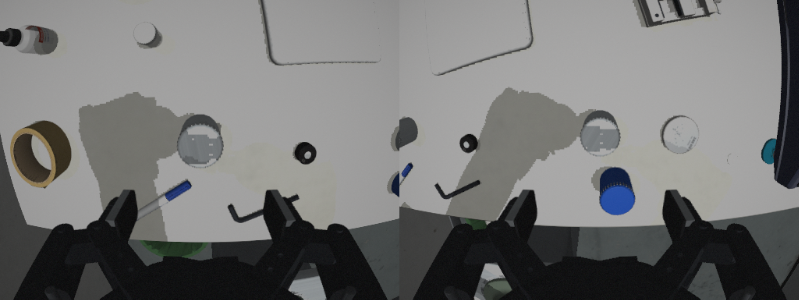

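Both pots stand upright where they were: left at (200,145) and right at (600,132) in this composite. Picking up the right one and carrying it over the pad.

Run:
```python
from h import *
x,y=np.loadtxt("right.txt")
print("pre",get_state()["contact_force"][2])
if pick(x,y):
    move_l([x,y,.16],.12)
    try: move_l([.659,-.008,.16],.12)
    except MotionError as e: print(e); movep([.659,-.008,.16],DOWN)
    move_l([.659,-.008,.136],.05); sleep(1)
    s=get_state(); print(np.round(s["position"],3),np.round(s["contact_force"],2),s["finger_gap"],s["grasp_force"],s["clock"])
    i=grab_frame("scene")["img"]; 
    for n in("top","scene"):
        f=grab_frame(n)
        for r in silhouettes(n,"pot_a"): print(n,round(r["score"],2),np.round(r["centre"]))
    cv2.imwrite("pics/end.png",cv2.cvtColor(cv2.resize(i,None,fx=1.5,fy=1.5),cv2.COLOR_RGB2BGR))
```

```text
pre 0.7734875296088652
desc hit False [ 0.468 -0.209  0.02 ]
gap 0.5774546706141438 grip 62.07078842912324 [-1.85 -0.81  5.19]
lift dF [ 0.3  0.1 -5.9] gap 0.5734834745355838 grip 62.94423925059618 t 34.525
[ 0.659 -0.008  0.136] [ 0.64  0.21 -6.27] 0.574062465498615 62.98783241723811 39.4333
top 0.51 [205. 209.]
top 0.5 [331. 238.]
scene 0.84 [236. 137.]
scene 0.82 [220. 222.]
scene 0.51 [347. 186.]
```

View pics/end.png

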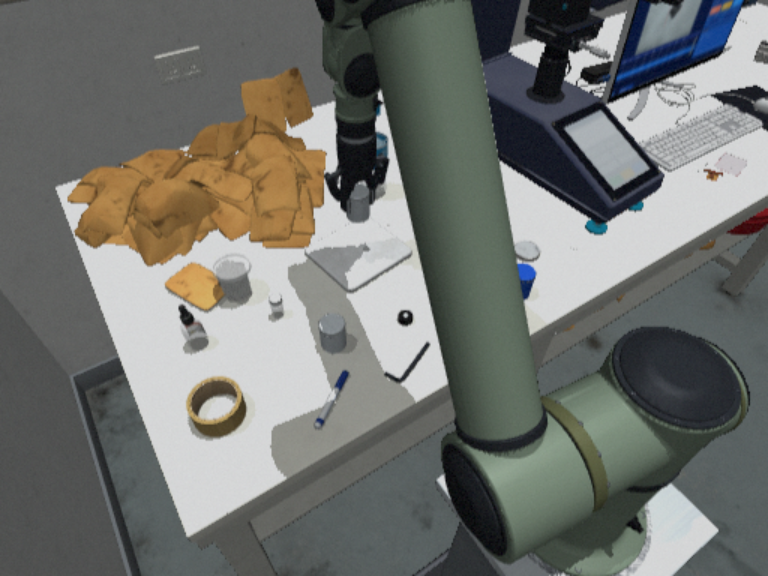

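The heavier pot is held upright over the pad at (359,203). The lighter one stands in its place at (332,333), and the bystanders have not moved. The 6.3 N load confirms this is the heavy pot.

```bash
python3 -c "
from cell import *
print(sign_off())"
```

```text
the job is handed in; nothing more can be done
None
```

I handed the job in with the heavier pot (the right one, about 0.6 kg) held upright about 10 cm above the middle of the foam pad, and the lighter left pot standing upright back in its place; the hand-in call returned no verdict.

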